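Register the long bar against the stops of the shop's stop board

ROBOT

A 7-joint arm with a two-finger parallel gripper is mounted at the origin on the work surface. World frame = base frame: x ahead of the robot, y to its left, z up, the work surface at z = 0. Lengths are in m, angles in rad, forces in N, time in s.
With the tool pointing down it reaches from about 0.425 to 0.825 m from the base axis. Payload 3.6 kg.
Tool frame: the origin (TCP) lies midway between the tips of the shut fingers; the grasp point (between the pads) lies 19 mm behind it (grasp_offset is the z of the grasp point in the tool frame, in m); z points along the fingers, y is the direction in which the jaws open and shut (so a half turn about z gives the same grasp; the last joint's range is limited). The gripper opens to 93 mm and grips with 3 to 60 N. Pads are 15 mm wide; open, the fingers measure 128 mm over their backs; the gripper's body (75 mm by 188 mm) begins 65 mm behind the grasp point.
Start: joints at [-1.163, 0.615, -0.013, 1.423, 0.008, 1.103, -0.04], TCP at [0.273, 0.59, 0.219] pointing down, gripper open.
Joint ranges: [-3.12, 3.12], [-0.3, 2.06], [-1.34, 1.32], [0.26, 2.42], [-1.36, 4.5], [0.01, 1.98], [-2.84, 2.84]. Speed limits (rad/s): [2.79, 2.79, 3.14, 3.14, 3.14, 3.14, 3.14].

INTERFACE

Orientations are given as a unit quaternion [x, y, z, w].
In Python, from cell import state, grab_frame, sign_off, look_for, grasp_offset gives the robot as it stands.
- The arm moves only by the tool arm_command, never from a script. Its argument "targets" is a list of rows, each a list of 3 entries, a list of its own where there are three numbers: the shift along the tool's x, y, z in m, then the turn, a rotation vector about the tool's x, y, z in rad, then the closure, from 0 (fully open) to 1 (shut). A call has 1 to 10 rows; each row is the pose to reach, as a shift and turn from the pose commanded when the call began, along the tool's axes at that moment; what a row does not reach only later rows make up. A row lasts 1/8 s, in which the tool goes at most 62.5 mm and 10.7 degrees, less where a joint would pass 70% of its speed; a pose out of reach is approached as far as the arm can. A call with a gripper value outside its range is refused whole. The fingers move at their own pace and stop on an object; "newtons" is the grip in N (left out, the last holds). Time passes only in rows, so rows that repeat a pose let the fingers close. It gives the time, the measured TCP pose, the force and the opening at its end, in the units of the state.
- state(): the state, without advancing time (a new reading comes with each control period).
- grab_frame(name): name is "scene" or "top" or "wrist"; returns a dict with "pixels" (480x640x3 uint8, red, green, blue), "fx", "fy", "cx", "cy" (pixels), "k1" (the pictures are not rectified: a ray, as slopes to the right and down, at radius r is drawn at 1 + k1 r^2 times it, then the intrinsics apply), "xyz" and "attitude" of the camera in the world; the wrist camera has in their place "mount" (4x4, takes a point from camera to tool coordinates, whose origin is the TCP and whose axes are the flange's). Camera axes: x right, y up, looking along -z (the intrinsics and any distortion apply to the point x, -y, -z); pixel columns grow to the right and rows downward; lengths in m; the calibration is good to about 2 mm. A picture is of the moment at which its call begins: read the wrist's pose just before it. There is no depth.
- sign_off(): hands the job in, once; it reports no verdict.
Trained networks look in the newest picture that a camera, given by its name, has taken for a name from the list of things; names that differ only in an ending like _2 or _b are one class to them, and where a whole thing is asked for, a point or a joint stands for the part that bears it (a point fixed in the world has none). Each returns a list of dicts, best first, with "conf" (0 to 1); they miss things now and then, are a little off and sometimes report something else, mostly with a low value. They report only what shows in the picture. A call takes as long as a camera call. They do not tell look-alikes from the thing itself.
- look_for(camera, label): "centre" ([x, y, z] in m, in the coordinates of the camera as it stood for that picture, good to about 4 mm: the middle of the surface that is visible of it).
The state is a dict: "clock": time; "joint_pos": joint angles; "joint_velocities": joint speeds; "joint_torque": joint torques, N m; "tcp_pos": TCP position; "ee_rot": TCP orientation; "ft_force": force on the tool from outside, world axes, zero at the start; "ft_torque": the same for the moment, N m; "opening": finger opening in m.
Only numpy, scipy, OpenCV 4.12 (cv2) and the standard library are available. Lean on these libraries where they do the work, as an engineer would, in place of code of your own. Each camera call takes 0.05 s, during which the arm holds its last target. There are 200 camera calls.

TASK

Two flat aluminium bars lie loose on the wooden stop board on the shop counter, one in each bay. Slide the longer bar, flat on the board and without lifting it off, until its long side is fully home along the fence and its end is fully home against the middle stop, ready for marking out. Leave the shorter bar where it lies.

Things in the scene. Friction and masses are not known exactly. Their poses are not given: they have to be found in the camera images.
- stop_board: Fixed plywood board 220 (x) x 520 (y) x 12 mm. Origin: centre of underside, on the counter; x away from the robot, turned up to 9 deg. Dark wooden stops, tops 30 mm above the counter, form a T: fence along the far edge, near face at x = 85 mm; middle stop, faces at y = +10 and -10 mm, from the fence back to x = -40 mm. A bay lies on either side of it. Edges of board and fence ends: y = +-260 mm.
- long_bar_mid (a point): Centre (half-way up) of the longer bar: aluminium, 40 (x) x 120 (y) x 20 mm high, about 0.26 kg, two dark marks on top, loose and flat on the ply in either bay, 20 to 65 mm clear of fence and middle stop, lengthwise roughly along the fence. A push of 1 to 3 N slides it. Fully home in its bay, its centre is at board x = 65, y = +70 or -70 mm.
- short_bar_mid (a point): Centre (half-way up) of the shorter bar: same make, 40 (x) x 70 (y) x 20 mm high, lying loose on the ply in the other bay. It is to stay where it is.
Not all that is in view belongs to the job. Leave any yellow look-alike of the part that bears long_bar_mid alone.

How it is judged:
By the outcome, as a careful person would: the job done as asked, in the order asked, and still so for the second after the job is handed in, with the robot touching nothing.
It also fails if it takes over 40 s, if anything falls off the work surface, if the arm or the gripper's body presses on something with over 40 N, if the wrist force passes 120 N, or if a joint passes its speed limit or range.

## Working session

There is one attempt and no reset: what is moved stays moved. The work goes in short steps, Python scripts to look and compute and a tool call to move; the robot and the scene stay as the last step left them, time stands still between calls to the robot, and variables do not carry over. Pictures are saved under pics/ and viewed, about 8 in all and at most 12, crops included, and the job is handed in when it is done.

Besides the shell and the picture viewer there is one more tool, called after "Call:" as a command line: name --argument value ..., lists and objects as JSON in quotes. arm_command: Moves the arm, as the interface text tells. Its arguments: {"type":"object","properties":{"targets":{"type":"array"},"newtons":{"type":"number"}},"required":["targets"]}

```bash
mkdir -p pics
cat > h.py <<'E'
import numpy as np, cv2
from scipy.spatial.transform import Rotation as R
from cell import state, grab_frame, sign_off, look_for, grasp_offset
def shot(n,fn=None):
    s=state(); f=grab_frame(n)
    if fn: cv2.imwrite('pics/'+fn,f['pixels'][:,:,::-1])
    if 'mount' in f:
        T=np.eye(4);T[:3,:3]=R.from_quat(s['ee_rot']).as_matrix();T[:3,3]=s['tcp_pos'];f['T']=T@np.array(f['mount'])
    else:
        T=np.eye(4);a=np.array(f['attitude']);T[:3,:3]=a if a.shape==(3,3) else R.from_quat(a).as_matrix();T[:3,3]=f['xyz'];f['T']=T
    return f
def K(f): return np.array([[f['fx'],0,f['cx']],[0,f['fy'],f['cy']],[0,0,1.]]),np.array([f['k1'],0,0,0,0.])
def ray(f,uv,z):
    k,d=K(f); p=cv2.undistortPoints(np.array(uv,float).reshape(-1,1,2),k,d).reshape(-1,2)
    v=np.c_[p[:,0],-p[:,1],-np.ones(len(p))]@f['T'][:3,:3].T; o=f['T'][:3,3]
    return o+v*((z-o[2])/v[:,2])[:,None]
def proj(f,P):
    k,d=K(f); q=(np.atleast_2d(P)-f['T'][:3,3])@f['T'][:3,:3]; q=q*[1,-1,-1]
    x=q[:,:2]/q[:,2:]; x=x*(1+f['k1']*(x**2).sum(1,keepdims=True)); return x*[f['fx'],f['fy']]+[f['cx'],f['cy']]
def world(f,c): return f['T'][:3,:3]@np.array(c)+f['T'][:3,3]
E
python3 - <<'E'
from h import *
np.set_printoptions(precision=4,suppress=True)
s=state();print(s['tcp_pos'],s['ee_rot'],s['opening'],grasp_offset)
for n in ['top','scene']:
    f=shot(n,n+'1.png');print(n,f['T'],f['k1'])
    for l in ['long_bar_mid','short_bar_mid','stop_board']:
        for r in look_for(n,l)[:4]:
            w=world(f,r['centre']);print(l,r['conf'],w,proj(f,w))
E
```

```text
[0.2729 0.5891 0.2175] [ 0.2152  0.9766 -0.0012 -0.0003] 0.09295442077396021 -0.0188
top [[ 0.0154  0.9955 -0.0939  0.443 ]
 [-0.9998  0.0168  0.0141 -0.0521]
 [ 0.0156  0.0937  0.9955  0.8709]
 [ 0.      0.      0.      1.    ]] -0.08450819129040849
long_bar_mid 0.87 [ 0.3348 -0.254   0.0192] [[416.6334 348.7488]]
long_bar_mid 0.78 [ 0.5458 -0.0741  0.0334] [[320.1126 231.3421]]
long_bar_mid 0.69 [ 0.7444 -0.076   0.0227] [[322.4264 127.8638]]
short_bar_mid 0.58 [0.5426 0.1415 0.0303] [[202.0766 231.2925]]
stop_board 0.56 [0.5122 0.03   0.009 ] [[263.6604 249.9016]]
scene [[-0.5359 -0.4914  0.6866  1.0153]
 [ 0.8443 -0.3173  0.4318  0.2316]
 [ 0.0056  0.8111  0.5849  0.4438]
 [ 0.      0.      0.      1.    ]] -0.11064476741084477
long_bar_mid 0.96 [ 0.7519 -0.0627  0.025 ] [[233.5693 321.9978]]
long_bar_mid 0.91 [ 0.5581 -0.0685  0.0396] [[312.51   235.7055]]
long_bar_mid 0.9 [ 0.3423 -0.2579  0.021 ] [[293.3345 162.9432]]
short_bar_mid 0.93 [0.5551 0.1516 0.0325] [[448.3124 290.466 ]]
stop_board 0.68 [0.5493 0.0803 0.0184] [[401.291  277.2047]]
```

View pics/top1.png

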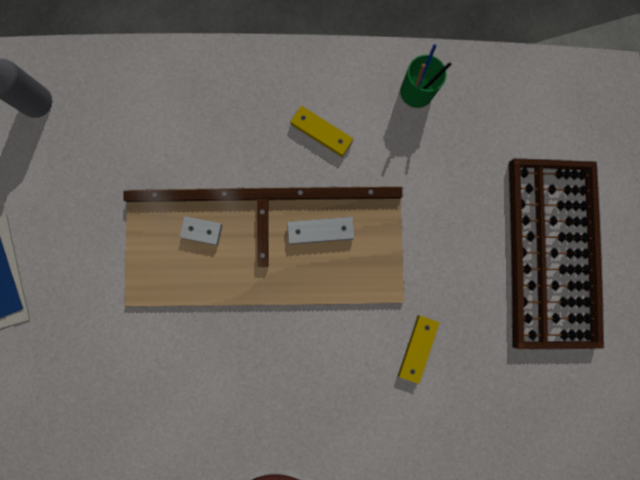

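View pics/scene1.png

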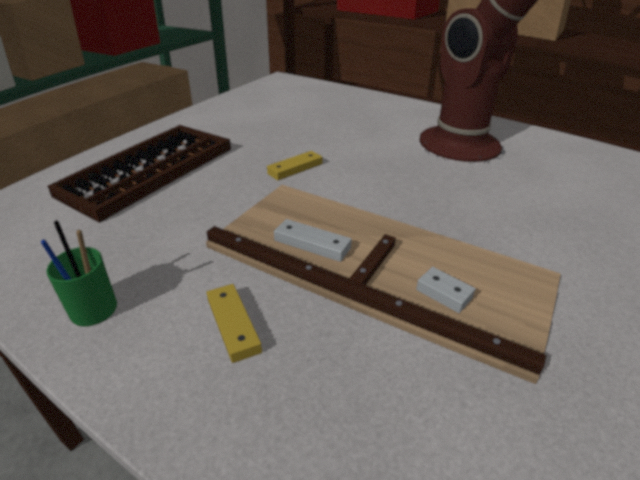

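Candidates for the long bar: the silver bar at top (320,231), and yellow ones at (320,130) and (420,350). Only the silver one is aluminium and on the board, in the -y bay. The short bar is at (201,231), to be left alone. Next I measure the edges and enlarge a crop.

```bash
cat >> h.py <<'E'
def bars(f):
    "silver bars: min area rects on top plane z=0.032 (world)"
    hsv=cv2.cvtColor(f['pixels'],cv2.COLOR_RGB2HSV); return hsv
E
python3 - <<'E'
from h import *
np.set_printoptions(precision=4,suppress=True)
f=shot('top');p=f['pixels'][:,:,::-1]
c=cv2.resize(p[180:315,115:415],None,fx=2.6,fy=2.6,interpolation=cv2.INTER_CUBIC);cv2.imwrite('pics/crop1.png',c)
h=cv2.cvtColor(f['pixels'],cv2.COLOR_RGB2HSV);
for u,v in [(320,231),(340,232),(320,243),(320,270),(320,193),(450,270),(201,231)]: print((u,v),h[v,u])
E
```

```text
(320, 231) [ 90   8 126]
(340, 232) [ 98   8 124]
(320, 243) [16 98 91]
(320, 270) [ 18 100 123]
(320, 193) [  9 158  42]
(450, 270) [ 12  10 123]
(201, 231) [100   6 125]
```

View pics/crop1.png

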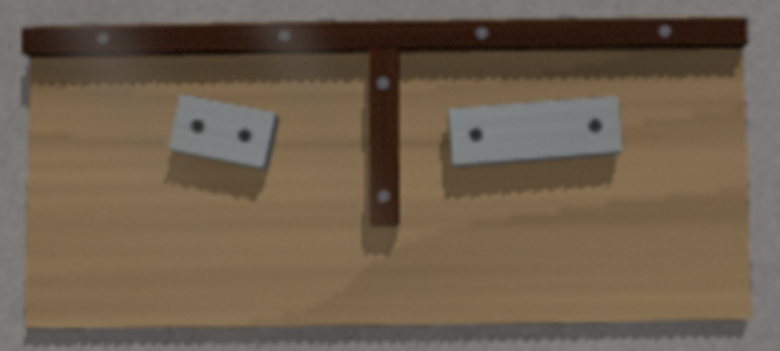

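```bash
sed -i '/^def bars/,$d' h.py
cat >> h.py <<'E'
def measure(f):
    h=cv2.cvtColor(f['pixels'],cv2.COLOR_RGB2HSV).astype(int); S,V=h[...,1],h[...,2]
    roi=np.zeros(S.shape,bool); roi[170:320,110:415]=1
    wood=(S>60)&roi
    dark=(wood&(V<60)&(S>125))
    n,l,st,_=cv2.connectedComponentsWithStats(dark.astype(np.uint8)); k=1+np.argmax(st[1:,4]); x0,y0,w,_,_=st[k]
    # far edge of fence: top-most dark pixel per column
    cols=np.arange(x0+5,x0+w-5); top=[np.argmax(l[:,c]==k)-.5 for c in cols]
    P=ray(f,np.c_[cols,top],.03)[:,:2]
    b=np.polyfit(P[:,1],P[:,0],1); r=P[:,0]-np.polyval(b,P[:,1]); g=abs(r)<.003; b=np.polyfit(P[g,1],P[g,0],1)
    yaw=-np.arctan(b[0])
    rows=range(y0+2,y0+9); m=st[k]
    rr=np.where((l==k).sum(1)>.8*w)[0]; rr=rr[:3]
    e=np.array([[np.where(l[r]==k)[0].min()-.5,r] for r in rr]); e2=np.array([[np.where(l[r]==k)[0].max()+.5,r] for r in rr])
    L=ray(f,e,.03).mean(0)[:2]; Rr=ray(f,e2,.03).mean(0)[:2]
    ux=np.array([np.cos(yaw),np.sin(yaw)]);uy=np.array([-ux[1],ux[0]])
    far=np.array([np.polyval(b,0),0])@ux; mid=(L+Rr)/2@uy
    O=ux*(far-.11)+uy*mid
    print('board O',O,'yaw deg',np.degrees(yaw),'fence len',(L-Rr)@uy)
    al=((S<40)&(V>85)&roi).astype(np.uint8); al[:200]=0; al[260:]=0; al[:,:135]=0; al[:,395:]=0
    cs,_=cv2.findContours(al,cv2.RETR_EXTERNAL,cv2.CHAIN_APPROX_NONE)
    for c in cs:
        if cv2.contourArea(c)<300: continue
        q=ray(f,c.reshape(-1,2),.032)[:,:2]
        (cx,cy),(a,bb),an=cv2.minAreaRect((q*1000).astype(np.float32))
        box=cv2.boxPoints(((cx,cy),(a,bb),an))/1000
        d=np.array([cx,cy])/1000-O
        i=box[1]-box[0];j=box[2]-box[1]; i=i if i@i>j@j else j; ang=np.degrees(np.arctan2(i[1],i[0]))-90
        ang=(ang+90)%180-90
        print('bar world',cx/1000,cy/1000,'size',a,bb,'board xy mm',d@ux*1e3,d@uy*1e3,'yaw',ang)
    return O,yaw
E
python3 - <<'E'
from h import *
np.set_printoptions(precision=4,suppress=True)
f=shot('top');measure(f)
s=state();print(s['clock'],R.from_quat(s['ee_rot']).as_matrix())
E
```

```text
board O [ 0.5169 -0.0746] yaw deg 1.6473912028771502 fence len 0.3013403925450611
bar world 0.5489212646484375 -0.07449359130859375 size 40.027679443359375 120.06736755371094 board xy mm 31.97528570115779 -0.862079411702776 yaw 5.567749
bar world 0.5443263549804688 0.14534017944335936 size 69.90202331542969 40.59220886230469 board xy mm 33.70215298407521 219.01292573273437 yaw -10.282257
0.5 [[-0.9074  0.4203 -0.0001]
 [ 0.4203  0.9074 -0.0001]
 [-0.     -0.0002 -1.    ]]
```

Run:
```python
from h import *
np.set_printoptions(precision=4,suppress=True)
f=shot('top')
g=lambda pts:[[115+u/2.6-.3,180+v/2.6-.3] for u,v in pts]
F=ray(f,g([(22,30),(746,18)]),.03)[:,:2]
N=ray(f,g([(24,327),(751,319)]),.012)[:,:2]
M=ray(f,g([(370,225),(399,225)]),.03)[:,:2]
for n,X in (('fence',F),('near',N)): 
    d=X[0]-X[1];print(n,X,np.hypot(*d),np.degrees(np.arctan2(-d[0],d[1])))
d=F[0]-F[1];uy=d/np.hypot(*d);ux=np.array([uy[1],-uy[0]])
print('board depth',(F.mean(0)-N.mean(0))@ux)
O=(F.mean(0)+N.mean(0))/2
for X in M: print('stop',(X-O)@ux*1e3,(X-O)@uy*1e3)
yaw=np.arctan2(ux[1],ux[0])
for b in ([.5489,-.0745],[.5443,.1453]): print((np.array(b)-O)@ux*1e3,(np.array(b)-O)@uy*1e3)
print(O,np.degrees(yaw))
T=R.from_quat(state()['ee_rot']).as_matrix();print('tool x heading',np.degrees(np.arctan2(T[1,0],T[0,0])))
for n,p in dict(pre=(0,-70-5),home=(45,-70),endpre=(65,-160)).items(): print(n,O+ux*p[0]/1e3+uy*p[1]/1e3)
```

```text
fence [[ 0.6153  0.2928]
 [ 0.6325 -0.2243]] 0.5173743208669684 1.9039029106006937
near [[ 0.4041  0.2872]
 [ 0.4187 -0.2311]] 0.5184339484694849 1.6192714323489885
board depth 0.21258767099115608
stop -36.756007004462056 9.352467027659621
stop -37.08386871566438 -10.861244595850787
27.73730230605409 -106.63895207086894
30.44231415083062 113.19253546201297
[0.5176 0.0312] 1.9039029106006937
tool x heading 155.14981194368264
pre [ 0.5201 -0.0438]
home [ 0.5649 -0.0373]
endpre [ 0.5879 -0.1266]
```

Confirmed: the silver two-mark bar in the -y bay at crop (535,131) is the long one. It sits at about board (29,-107) mm, yawed about 3.7° to the board. The board centre is about (0.518,0.031) with yaw of about 1.8°. I'll move over the start of the push.

Call:
arm_command --targets '[[[-0.479, -0.511, 0.09], [0, 0, -0.468], 0.46], [[-0.479, -0.511, 0.09], [0, 0, -0.468], 0.46], [[-0.479, -0.511, 0.09], [0, 0, -0.468], 0.46], [[-0.479, -0.511, 0.09], [0, 0, -0.468], 0.46], [[-0.479, -0.511, 0.09], [0, 0, -0.468], 0.46], [[-0.479, -0.511, 0.09], [0, 0, -0.468], 0.46], [[-0.479, -0.511, 0.09], [0, 0, -0.468], 0.46], [[-0.479, -0.511, 0.09], [0, 0, -0.468], 0.46], [[-0.479, -0.511, 0.09], [0, 0, -0.468], 0.46], [[-0.479, -0.511, 0.09], [0, 0, -0.468], 0.46]]'

```text
clock: 1.8
tcp_pos: [0.4688, -0.0006, 0.1392]
ee_rot: [-0.017, 1.0, 0.0, 0.001]
ft_force: [1.3, 1.2, 0.2]
opening: 0.0506
```

Call:
arm_command --targets '[[[0, 0, 0], [0, 0, 0], 0.46], [[0, 0, 0], [0, 0, 0], 0.46]]'

```text
clock: 2.05
tcp_pos: [0.4678, 0.0016, 0.1391]
ee_rot: [-0.017, 1.0, 0.0, 0.0]
ft_force: [-0.7, 1.0, -0.2]
opening: 0.0503
```

Call:
arm_command --targets '[[[-0.022, -0.078, 0.0], [0, 0, 0], 0.46], [[-0.022, -0.078, 0.0], [0, 0, 0], 0.46], [[-0.022, -0.078, 0.0], [0, 0, 0], 0.46]]'

```text
clock: 2.42
tcp_pos: [0.4926, -0.0754, 0.1391]
ee_rot: [-0.017, 1.0, 0.0, 0.0]
ft_force: [-0.2, 0.5, -0.4]
opening: 0.05
```

Run:
```python
from h import *
np.set_printoptions(precision=4,suppress=True)
s=state();print(s['tcp_pos'])
f=shot('wrist','w1.png');print(f['T'])
for l in ['long_bar_mid']:
    for r in look_for('wrist',l)[:3]:
        w=world(f,r['centre']);print(l,r['conf'],w,proj(f,w))
```

```text
[ 0.4926 -0.0754  0.1391]
[[-0.0332 -0.9648 -0.2609  0.4216]
 [ 0.9994 -0.032  -0.0089 -0.0778]
 [ 0.0002 -0.2611  0.9653  0.3054]
 [ 0.      0.      0.      1.    ]]
long_bar_mid 0.81 [ 0.5458 -0.0747  0.0279] [[315.6648 296.026 ]]
long_bar_mid 0.79 [ 0.3614 -0.2588  0.0227] [[63.8822 44.2161]]
```

View pics/w1.png

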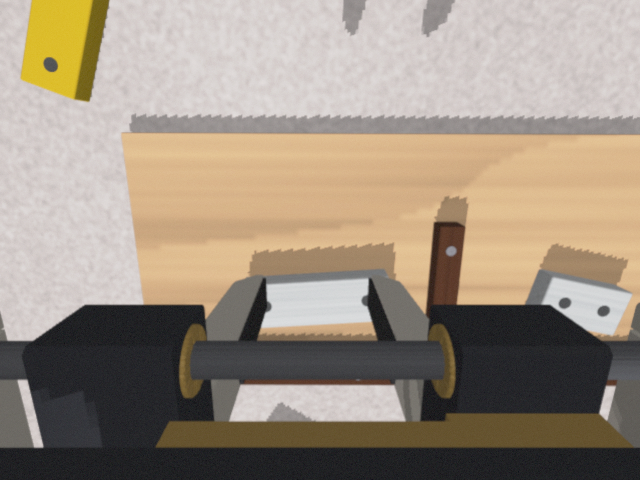

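The wrist view shows the bar between the fingers: its near top edge runs about (265,281) to (387,276). The board's near edge is at row 133, with a corner at (123,133). The middle stop's end is at (434..464,224).

Run:
```python
from h import *
np.set_printoptions(precision=4,suppress=True)
f=shot('wrist')
print('bar near edge',ray(f,[(265,282),(387,276)],.032))
print('board near',ray(f,[(123,133),(620,134)],.012))
print('stop end',ray(f,[(434,224),(464,224)],.03))
print('fence near face top: n/a')
```

```text
bar near edge [[ 0.5324 -0.1137  0.032 ]
 [ 0.5237 -0.0153  0.032 ]]
board near [[ 0.4203 -0.2269  0.012 ]
 [ 0.4067  0.1605  0.012 ]]
stop end [[0.4799 0.0181 0.03  ]
 [0.479  0.0415 0.03  ]]
fence near face top: n/a
```

Call:
arm_command --targets '[[[0, 0, 0.06], [0, 0, 0], 0.46], [[0, 0, 0.105], [0, 0, 0], 0.46], [[0, 0, 0.12], [0, 0, 0], 0.46], [[-0.01, 0, 0.12], [0, 0, 0], 0.46], [[-0.02, 0, 0.12], [0, 0, 0], 0.46], [[-0.03, 0, 0.12], [0, 0, 0], 0.46], [[-0.04, 0, 0.12], [0, 0, 0], 0.46], [[-0.05, 0, 0.12], [0, 0, 0], 0.46], [[-0.056, 0, 0.12], [0, 0, 0], 0.46], [[-0.06, 0, 0.12], [0, 0, 0], 0.46]]'

```text
clock: 3.82
tcp_pos: [0.5524, -0.074, 0.0189]
ee_rot: [-0.017, 1.0, -0.0, -0.0]
ft_force: [-3.1, -0.3, 1.5]
opening: 0.0505
```

Call:
arm_command --targets '[[[-0.002, 0, 0], [0, 0, 0], 0.46], [[-0.004, 0, 0], [0, 0, 0], 0.46], [[-0.005, 0, 0], [0, 0, 0], 0.46]]'

```text
clock: 4.2
tcp_pos: [0.5578, -0.0737, 0.0189]
ee_rot: [-0.017, 1.0, 0.0, 0.0]
ft_force: [-1.2, -0.4, -0.3]
opening: 0.0503
```

Call:
arm_command --targets '[[[-0.001, 0, 0], [0, 0, 0], 0.46], [[-0.002, 0, 0], [0, 0, 0], 0.46]]'

```text
clock: 4.45
tcp_pos: [0.5596, -0.0737, 0.0189]
ee_rot: [-0.017, 1.0, 0.0, 0.0]
ft_force: [-2.4, 0.4, -0.5]
opening: 0.0503
```

Call:
arm_command --targets '[[[-0.001, 0, 0], [0, 0, 0], 0.46], [[-0.002, 0, 0], [0, 0, 0], 0.46]]'

```text
clock: 4.7
tcp_pos: [0.5596, -0.0737, 0.0189]
ee_rot: [-0.017, 1.0, 0.0, -0.002]
ft_force: [-5.2, 0.5, 4.4]
opening: 0.0504
```

Call:
arm_command --targets '[[[-0.001, 0, 0], [0, 0, 0], 0.46], [[-0.002, 0, 0], [0, 0, 0], 0.46]]'

```text
clock: 4.95
tcp_pos: [0.5597, -0.0736, 0.0188]
ee_rot: [-0.017, 1.0, 0.0, -0.004]
ft_force: [-8.0, 1.5, 5.8]
opening: 0.0503
```

Call:
arm_command --targets '[[[0.012, 0, 0], [0, 0, 0], 0.46], [[0.014, 0, -0.05], [0, 0, 0], 1], [[0.0, -0.05, -0.06], [0, 0, 0], 1], [[-0.0235, -0.099, -0.06], [0, 0, 0], 1], [[-0.0235, -0.099, -0.06], [0, 0, 0], 1], [[-0.0235, -0.099, -0.06], [0, 0, 0], 1]]'

```text
clock: 5.7
tcp_pos: [0.5906, -0.1709, 0.0789]
ee_rot: [-0.017, 1.0, 0.0, 0.001]
ft_force: [0.4, 0.5, -0.2]
opening: 0.0044
```

Run:
```python
from h import *
np.set_printoptions(precision=4,suppress=True)
s=state();print(s['tcp_pos'])
f=shot('top');measure(f)
c=cv2.resize(f['pixels'][170:315,195:415,::-1],None,fx=3.6,fy=3.6,interpolation=cv2.INTER_CUBIC);cv2.imwrite('pics/crop2.png',c)
```

```text
[ 0.5906 -0.1709  0.0789]h.py:30: RankWarning: Polyfit may be poorly conditioned
  b=np.polyfit(P[:,1],P[:,0],1); r=P[:,0]-np.polyval(b,P[:,1]); g=abs(r)<.003; b=np.polyfit(P[g,1],P[g,0],1)
Traceback (most recent call last):
  File "h.py", line 35, in measure
    L=ray(f,e,.03).mean(0)[:2]; Rr=ray(f,e2,.03).mean(0)[:2]
      ~~~^^^^^^^^^
  File "h.py", line 14, in ray
    k,d=K(f); p=cv2.undistortPoints(np.array(uv,float).reshape(-1,1,2),k,d).reshape(-1,2)
                ~~~~~~~~~~~~~~~~~~~^^^^^^^^^^^^^^^^^^^^^^^^^^^^^^^^^^^^^^^^
cv2.error: OpenCV(4.12.0) /io/opencv/modules/calib3d/src/undistort.dispatch.cpp:347: error: (-215:Assertion failed) CV_IS_MAT(_src) && CV_IS_MAT(_dst) && (_src->rows == 1 || _src->cols == 1) && (_dst->rows == 1 || _dst->cols == 1) && _src->cols + _src->rows - 1 == _dst->rows + _dst->cols - 1 && (CV_MAT_TYPE(_src->type) == CV_32FC2 || CV_MAT_TYPE(_src->type) == CV_64FC2) && (CV_MAT_TYPE(_dst->type) == CV_32FC2 || CV_MAT_TYPE(_dst->type) == CV_64FC2) in function 'cvUndistortPointsInternal'
```

Call:
arm_command --targets '[[[0, 0, 0.05], [0, 0, 0], 1], [[0, 0, 0.06], [0, 0, 0], 1], [[0, 0.01, 0.06], [0, 0, 0], 1], [[0, 0.018, 0.06], [0, 0, 0], 1], [[0, 0.026, 0.06], [0, 0, 0], 1], [[0, 0.034, 0.06], [0, 0, 0], 1], [[0, 0.04, 0.06], [0, 0, 0], 1], [[0, 0.044, 0.06], [0, 0, 0], 1], [[0, 0.047, 0.06], [0, 0, 0], 1], [[0, 0.049, 0.06], [0, 0, 0], 1]]'

```text
clock: 7.0
tcp_pos: [0.5885, -0.1228, 0.0189]
ee_rot: [-0.017, 1.0, -0.0, -0.0]
ft_force: [-0.2, -2.3, 1.6]
opening: 0.0002
```

Call:
arm_command --targets '[[[0, 0.001, 0], [0, 0, 0], 1], [[0, 0.002, 0], [0, 0, 0], 1]]'

```text
clock: 7.25
tcp_pos: [0.5885, -0.121, 0.019]
ee_rot: [-0.017, 1.0, -0.0, -0.0]
ft_force: [0.1, -2.3, 1.7]
opening: 0.0007
```

Call:
arm_command --targets '[[[0, 0.001, 0], [0, 0, 0], 1], [[0, 0.002, 0], [0, 0, 0], 1]]'

```text
clock: 7.5
tcp_pos: [0.5884, -0.1187, 0.0189]
ee_rot: [-0.017, 1.0, -0.0, -0.0]
ft_force: [0.3, -2.2, 1.8]
opening: 0.0009
```

Still sliding (about 2 N). Continue in small steps.

Call:
arm_command --targets '[[[0, 0.001, 0], [0, 0, 0], 1], [[0, 0.002, 0], [0, 0, 0], 1], [[0, 0.003, 0], [0, 0, 0], 1]]'

```text
clock: 7.88
tcp_pos: [0.5883, -0.1156, 0.019]
ee_rot: [-0.017, 1.0, 0.0, -0.0]
ft_force: [0.6, -2.2, 1.5]
opening: 0.0005
```

Call:
arm_command --targets '[[[0, 0.001, 0], [0, 0, 0], 1], [[0, 0.002, 0], [0, 0, 0], 1], [[0, 0.003, 0], [0, 0, 0], 1]]'

```text
clock: 8.25
tcp_pos: [0.5882, -0.1126, 0.019]
ee_rot: [-0.017, 1.0, 0.0, -0.0]
ft_force: [0.2, -2.9, 1.8]
opening: 0.0003
```

Call:
arm_command --targets '[[[0, 0.001, 0], [0, 0, 0], 1], [[0, 0.002, 0], [0, 0, 0], 1]]'

```text
clock: 8.5
tcp_pos: [0.5881, -0.1113, 0.019]
ee_rot: [-0.017, 1.0, -0.0, -0.0]
ft_force: [-0.2, -3.1, 1.6]
opening: 0.0002
```

Call:
arm_command --targets '[[[0, 0.001, 0], [0, 0, 0], 1], [[0, 0.002, 0], [0, 0, 0], 1]]'

```text
clock: 8.75
tcp_pos: [0.5881, -0.1112, 0.019]
ee_rot: [-0.016, 1.0, -0.002, 0.0]
ft_force: [0.7, -6.2, 1.7]
opening: 0.0006
```

Call:
arm_command --targets '[[[0, 0.001, 0], [0, 0, 0], 1], [[0, 0.002, 0], [0, 0, 0], 1]]'

```text
clock: 9.0
tcp_pos: [0.588, -0.1112, 0.0191]
ee_rot: [-0.016, 1.0, -0.003, 0.0]
ft_force: [0.7, -9.0, -0.0]
opening: 0.0002
```

Call:
arm_command --targets '[[[0, -0.016, 0], [0, 0, 0], 1], [[0, -0.018, -0.05], [0, 0, 0], 1], [[0.02, 0.02, -0.06], [0, 0, 0], 0.46], [[0.04, 0.069, -0.06], [0, 0, 0], 0.46], [[0.04, 0.069, -0.06], [0, 0, 0], 0.46], [[0.04, 0.069, -0.02], [0, 0, 0], 0.46], [[0.04, 0.069, 0], [0, 0, 0], 0.46], [[0.036, 0.069, 0], [0, 0, 0], 0.46], [[0.032, 0.069, 0], [0, 0, 0], 0.46], [[0.029, 0.069, 0], [0, 0, 0], 0.46]]'

```text
clock: 10.25
tcp_pos: [0.5576, -0.039, 0.0199]
ee_rot: [-0.017, 1.0, -0.0, 0.001]
ft_force: [-2.3, 0.1, 1.7]
opening: 0.0501
```

Call:
arm_command --targets '[[[-0.001, 0, 0], [0, 0, 0], 0.46], [[-0.002, 0, 0], [0, 0, 0], 0.46], [[-0.003, 0, 0], [0, 0, 0], 0.46]]'

```text
clock: 10.62
tcp_pos: [0.5585, -0.0388, 0.0191]
ee_rot: [-0.017, 1.0, -0.0, -0.001]
ft_force: [-4.0, -0.8, 3.9]
opening: 0.0503
```

Call:
arm_command --targets '[[[-0.001, 0, 0], [0, 0, 0], 0.46], [[-0.002, 0, 0], [0, 0, 0], 0.46], [[-0.003, 0, 0], [0, 0, 0], 0.46]]'

```text
clock: 11.0
tcp_pos: [0.5586, -0.0387, 0.0186]
ee_rot: [-0.017, 1.0, -0.0, -0.004]
ft_force: [-8.6, 0.3, 6.1]
opening: 0.0506
```

Call:
arm_command --targets '[[[0.016, 0, 0], [0, 0, 0], 0.46], [[0.02, 0, -0.05], [0, 0, 0], 0.46], [[0.04, 0, -0.11], [0, 0, 0], 0.46], [[0.08, 0, -0.16], [0, 0, 0], 0.2], [[0.08, 0, -0.19], [0, 0, 0], 0], [[0.08, 0, -0.19], [0, 0, 0], 0], [[0.08, 0, -0.19], [0, 0, 0], 0]]'

```text
clock: 11.88
tcp_pos: [0.4833, -0.0412, 0.2085]
ee_rot: [-0.017, 1.0, 0.0, 0.0]
ft_force: [-0.3, -0.9, -0.6]
opening: 0.0856
```

Run:
```python
from h import *
s=state();print(s['tcp_pos'],s['ft_force'])
a=shot('scene')['pixels'][170:390,190:570,::-1]
cv2.imwrite('pics/crop3.png',cv2.resize(a,None,fx=2.1,fy=2.1,interpolation=cv2.INTER_CUBIC))
shot('wrist','w2.png')
```

```text
[ 0.48325475 -0.0411527   0.208513  ] [-0.33996148 -0.87791018 -0.60367266]
```

View pics/w2.png

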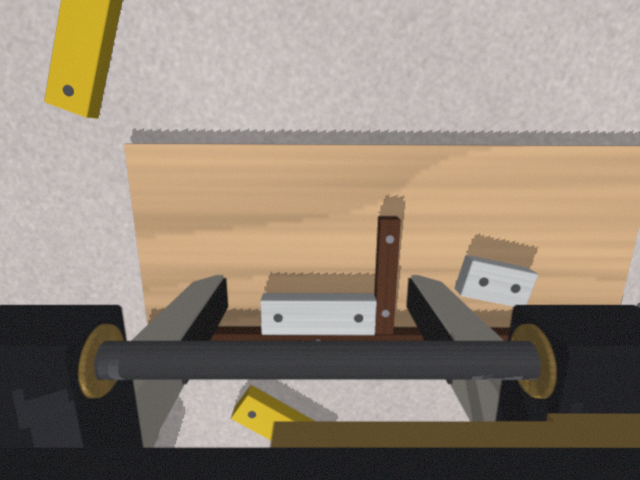

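View pics/crop3.png

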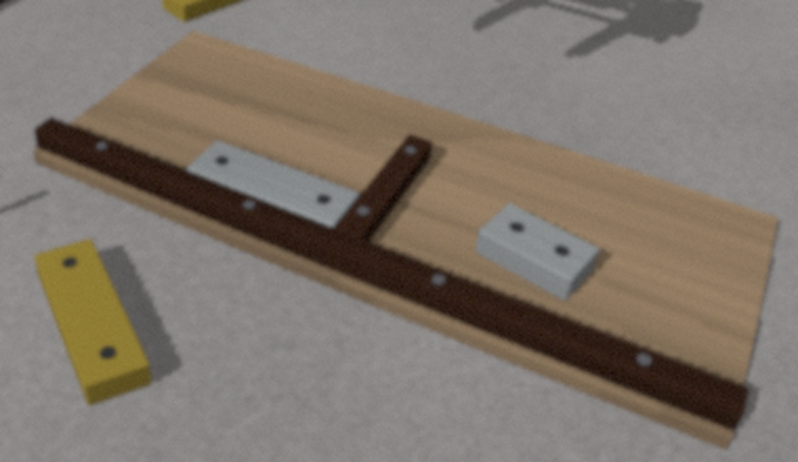

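Run:
```python
import cv2
a=cv2.imread('pics/w2.png')[280:345,250:410]
cv2.imwrite('pics/crop4.png',cv2.resize(a,None,fx=5,fy=5,interpolation=cv2.INTER_NEAREST))
```

```text
(no output)
```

View pics/crop4.png

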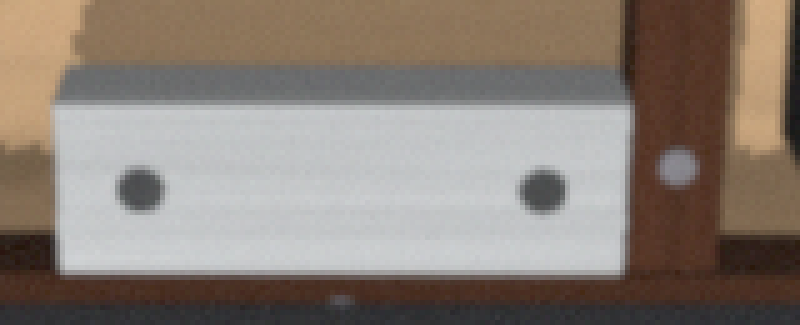

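The enlarged crop shows the bar flush along the fence and against the middle stop, with no ply visible in either joint.

```bash
python3 -c "
from cell import *
print(sign_off(), state()['clock'])"
```

```text
the job is handed in; nothing more can be done
the job is handed in; nothing more can be done
```

The longer aluminium bar (in the -y bay) now sits home along the fence and against the middle stop. I handed the job in at about 12 s on the robot's clock.

- **Moves:** I pushed the bar flat to the fence with both fingertips. I then pushed its end to the middle stop with the fingers shut, and pressed it once more to the fence.
- **Contact:** Each push ended in a hard stop. The fingers stopped moving while the force rose from about 2–3 N to 8–9 N. The two fence contacts agree with the board's 2° turn.
- **Last pictures:** The enlarged wrist crop and the scene view show no gap at the fence or the stop, and the gripper is clear of everything. I never touched the short bar or the yellow look-alikes.
- **Checks that failed or disagreed:**
  - The automatic fence measurement failed twice. It read a fence length of 301 mm instead of 520 mm, then gave an error when the arm blocked the top camera. I used hand-read pixels instead, and those agreed to about 5 mm.
  - I did not measure the bar's final position in numbers. That it is home rests on the contact forces and the pictures.

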